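Set up a backlit imaging line for a glass cell

ROBOT

A 7-joint arm with a two-finger parallel gripper is mounted at the origin on the work surface. World frame = base frame: x ahead of the robot, y to its left, z up, the work surface at z = 0. Lengths are in m, angles in rad, forces in N, time in s.
With the tool pointing down it reaches from about 0.425 to 0.95 m from the base axis. Payload 4.7 kg.
Tool frame: the origin (TCP) lies on the centre line of the jaws, within the pads' length; the fingertips stand robot.nose_length ahead of it and the grasp point (between the pads) lies 8 mm behind it (robot.nose_length is the distance from the TCP to the fingertips, in m); z points along the fingers, y is the line along which they close (so a half turn about z gives the same grasp; the last joint's range is limited). The gripper opens to 85 mm and grips with 20 to 120 N. Pads are 22 mm wide; open, the fingers measure 114 mm over their backs; the gripper's body (76 mm by 85 mm) begins 54 mm behind the grasp point. The pads swing forward as they close: fully open they stand 13 mm farther back than shut.
Start: joints at [-1.253, 0.469, -0.049, 1.532, 0.024, 1.141, -0.082], TCP at [0.229, 0.635, 0.242] pointing down, gripper open.
Joint ranges: [-2.59, 2.59], [-0.33, 1.99], [-1.39, 1.29], [0.1, 2.45], [-1.04, 4.18], [0.21, 1.99], [-2.66, 2.66]. Speed limits (rad/s): [2.57, 2.57, 3.14, 3.14, 3.14, 3.14, 3.14].

INTERFACE

Orientations are given as [roll, pitch, yaw] about the fixed x, y, z axes, in that order (R = Rz(yaw) Ry(pitch) Rx(roll)).
In Python, from plant import robot gives the robot as it stands. Calls block until the motion is done:
- robot.goto(position, orientation): joint-space move of the TCP to a pose.
- robot.move_straight(position, vel=0.15, attitude=None, contact_N=None): straight line of the TCP; attitude=None keeps the orientation; vel is the mean speed in m/s. With contact_N (N) it stops when the force on the tool has changed by that much, and returns True; else False.
- robot.move_joints(angles): joint-space move.
- robot.grip(opening, strength=None): opening from 0.0 (shut) to 1.0 (fully open); strength is the grip in N (None keeps the last); returns when the fingers have stopped.
- robot.sleep(seconds).
- robot.inverse_kinematics(position, orientation): joint angles nearest the present ones, or None.
- robot.sense(): the state.
- robot.grab_frame(name): name is "side" or "top" or "wrist"; returns a dict with "image" (400x640x3 uint8, red, green, blue), "range_z" (400x640 float32, m along the optical axis (not along the pixel's ray), 0 where there is no reading), "fx", "fy", "cx", "cy" (pixels), "R" (3x3) and "t" (3): a world point X has camera coordinates R X + t. Camera axes: x right, y down, z forward; pixel columns grow to the right and rows downward; lengths in m; the calibration is good to about 2 mm. A picture is of the moment at which its call begins.
A pose or a line that the arm cannot do raises robot.IKError and nothing moves.
- robot.close_job(): hands the job in; it is judged then, once.
The state is a dict: "t": time; "joint_pos": joint angles; "joint_velocities": joint speeds; "effort": joint torques, N m; "tcp_pos": TCP position; "tcp_rot": TCP orientation; "wrist_force": force on the tool from outside, world axes, zero at the start; "torque": the same for the moment, N m; "opening": opening from 0.0 (shut) to 1.0 (fully open); "gripper_force": force on a finger pad.
Only numpy, scipy, OpenCV 4.12 (cv2) and the standard library are available. Lean on these libraries where they do the work, as an engineer would, in place of code of your own. Each camera call takes 0.05 s, during which the arm holds its last target. There are 200 camera calls.

TASK

Set up the backlit camera view of the glass cell: stand the square glass cell gently on the middle of the lab jack and lay its cover squarely on top, stand the framed diffuser screen on the bench between the lamp and the jack, and stand the camera on the bench on the other side of the jack, looking at the cell, with the front of its lens about 7 cm from the near glass face. Lamp, diffuser, cell and camera must be in one straight line, with the screen and the cell's flat faces square to it, everything upright and let go. Leave the small round beaker where it stands.

Things in the scene. Friction and masses are not known exactly. Their poses are not given: they have to be found in the camera images.
- lamp: Fixed: round opal lamp, 150 mm tall, on a dark round foot of 70 mm diameter; the opal cylinder (52 mm diameter) shines all round. Origin: centre of its underside, on the bench. Its yaw means nothing. It stands to the left or the right of the jack, 190 to 235 mm from it centre to centre.
- jack: Fixed: laboratory scissor jack with a square steel platform 90 x 90 mm, its top 60 mm above the bench; a black screw knob sticks out 70 mm from the centre on its +x side, 30 mm up. Origin: centre of its underside, on the bench. It is turned by at most 0.15 rad, which need not be followed.
- diffuser: Loose, 0.3 kg: white pane in an upright square aluminium frame on a post and dark foot. Frame 90 mm wide (y), 10 mm thick (x), from 60 to 150 mm up; top bar 16 mm high. Foot 40 mm (x) by 70 mm (y), 14 mm high. Origin: centre of the underside; x is normal to the pane (faces alike), z up. Take it from above by the top bar, across its thickness.
- cell: Loose, 0.2 kg: square clear glass cell, open at the top, 50 x 50 mm outside, 90 mm tall, 3 mm walls, with a grey bottom and a grey rim. Origin: centre of the underside; x and y are normal to its flat faces (all four alike), z up.
- cover: Loose, 0.06 kg: flat white square plate 60 x 60 x 5 mm with a round grey knob in the middle, 20 mm diameter and 25 mm tall (top 30 mm above the underside). Lies on the bench at the start. Origin: centre of the underside; x and y are normal to its edges (all four alike), z up. It simply rests on the cell's rim.
- camera: Loose, 0.4 kg: black box camera on a post and dark foot (60 mm in x, 50 in y, 12 high). Origin: centre of the underside; x is the way it looks, z up. Box: x -32 to +18 mm, 44 mm wide, 83 to 127 mm up; take it by its sides. Round lens (36 mm, axis 105 mm up) ends at x = +60 mm, so with 70 mm from lens to glass the origin is 155 mm from the cell's centre.
- beaker: Loose bystander, to be left alone: small round glass beaker, 42 mm diameter, 60 mm tall. Origin: centre of the underside. At the start it stands between the row of loose things and the lamp and jack.
Not all that is in view belongs to the job. What is shaped like the cover but pink or turquoise is not meant. Leave any red or turquoise look-alike of the camera alone.

How it is judged:
By the outcome, as a careful person would: the job done as asked, in the order asked, and still so for the second after the job is handed in, with the robot touching nothing.
It also fails if it takes over 112 s, if anything falls off the work surface, if the arm or the gripper's body presses on something with over 40 N, if the wrist force passes 120 N, or if a joint passes its speed limit or range.

## Working session

There is one attempt and no reset: what is moved stays moved. The work goes in short steps, each a Python script; the robot and the scene stay as the last script left them, time stands still between calls to the robot, and variables do not carry over. Pictures are saved under pics/ and viewed, at most 14 in all, crops included, and the job is handed in when it is done.

```bash
ls; mkdir -p pics; python3 - <<'E'
from plant import robot
import cv2,numpy as np
s=robot.sense();print(s['t'],s['tcp_pos'],s['tcp_rot'],robot.nose_length)
for n in('top','side'):
    f=robot.grab_frame(n);cv2.imwrite(f'pics/{n}0.png',f['image'][:,:,::-1]);np.savez(f'pics/{n}0.npz',**f)
    print(n,f['fx'],f['cx'],f['cy'],-f['R'].T@f['t'],f['R'][2])
E
```

```text
pics
0.0 [0.22922485 0.63427126 0.24124786] [-3.13959902e+00  8.68582340e-05  2.79479320e+00] 0.011
top 468.13702665807483 316.6157653293071 204.22767325973038 [ 0.26434158 -0.01937879  1.17425264] [ 0.12807329  0.01502866 -0.99165083]
side 371.72943838661416 317.31421062367735 199.4154921715158 [ 0.16990837 -0.73173029  0.7951827 ] [ 0.22107404  0.66754697 -0.71099037]
```

View pics/top0.png

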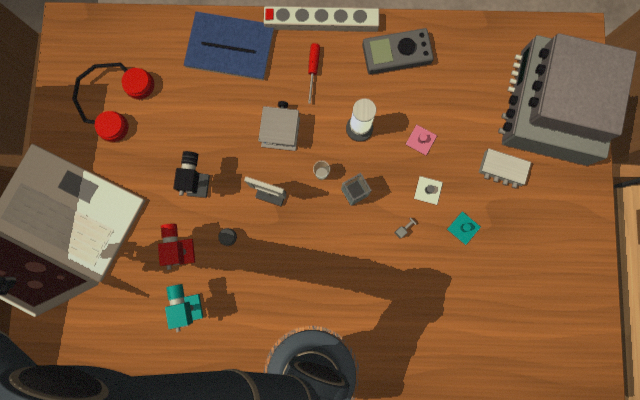

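View pics/side0.png

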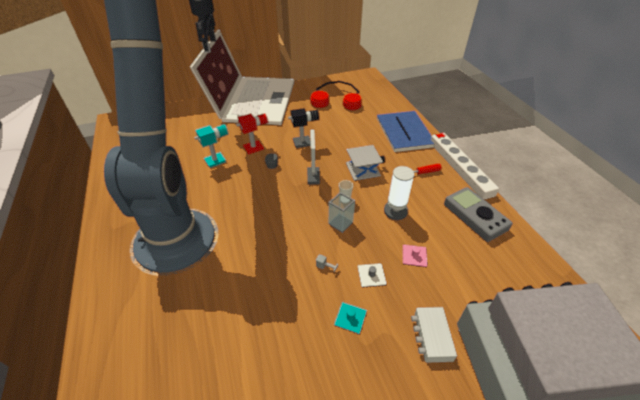

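Top view: lamp (361,120), jack (279,128), black camera (188,172), diffuser (265,190), cell (356,190), white cover (428,190) and beaker (321,170). The lamp is on the −y side of the jack. Next I'll measure using depth plus the rays.

```bash
cat > h.py <<'E'
import numpy as np,cv2
def pts(f):
    z=f['range_z'];v,u=np.indices(z.shape)
    c=np.stack([(u-f['cx'])/f['fx']*z,(v-f['cy'])/f['fy']*z,z],-1)
    P=(c-f['t'])@f['R'];P[z==0]=np.nan;return P
def plane(f,uv,h):
    uv=np.atleast_2d(uv).astype(float)
    d=np.c_[(uv[:,0]-f['cx'])/f['fx'],(uv[:,1]-f['cy'])/f['fy'],np.ones(len(uv))]@f['R']
    o=-f['R'].T@f['t'];return (o+d*((h-o[2])/d[:,2])[:,None])
def rect(f,mask,h):
    "largest blob of mask -> world minAreaRect at height h: centre,size,yaw(mod 90, in +-45deg),pixel count"
    n,l,s,_=cv2.connectedComponentsWithStats(mask.astype(np.uint8))
    k=1+np.argmax(s[1:,4]);v,u=np.nonzero(l==k)
    p=plane(f,np.c_[u,v],h)[:,:2]
    (c,sz,a)=cv2.minAreaRect((p*1000).astype(np.float32))
    return np.round(np.array(c)/1000,4),np.round(sz,1),round(float(np.radians(a)),3),len(u),np.round(p.mean(0),4)
E
python3 - <<'E'
from h import *
f=dict(np.load('pics/top0.npz'));P=pts(f);H=P[...,2];im=f['image'].astype(int)
def box(u0,u1,v0,v1):
    m=np.zeros(H.shape,bool);m[v0:v1,u0:u1]=1;return m
print('bench',np.nanmedian(H[240:260,500:560]))
for n,b,lo,hi,h in(('jack',(250,310,100,155),.05,.075,.06),('lamp',(340,385,90,145),.14,.16,.15),('diff',(235,295,165,215),.138,.16,.15),
  ('cam',(165,225,145,205),.117,.137,.127),('cellrim',(335,380,165,210),.08,.1,.09),('beaker',(308,335,155,185),.05,.07,.06)):
    m=box(*b)&(H>lo)&(H<hi)
    print(n,m.sum(),np.nanmedian(H[m]) if m.any() else 0,rect(f,m,h) if m.any() else '')
m=box(405,455,165,215)&(im.min(2)>150);print('cover',np.nanmedian(H[m]),rect(f,m,.005))
m=box(405,455,165,215)&(H>.02);print('knob',rect(f,m,.03))
m=box(335,380,165,210);print('cell H',np.nanpercentile(H[m],[1,50,90,98]))
a=lambda b:cv2.resize(f['image'][b[2]:b[3],b[0]:b[1],::-1],None,fx=5,fy=5,interpolation=cv2.INTER_CUBIC)
b1=(165,245,145,215);b2=(330,410,145,215);cv2.imwrite('pics/c1.png',np.hstack([a(b1),a(b2)]))
E
```

```text
bench -0.00018475542043624118
jack 1299 0.05975907694806556 (array([0.6005, 0.0971]), array([89.9, 90.1]), 1.475, 1299, array([0.6002, 0.0972]))
lamp 431 0.14978472647489932 (array([ 0.6143, -0.1053]), array([51.5, 49.9]), 0.022, 431, array([ 0.6144, -0.1051]))
diff 211 0.14980110534430258 (array([0.4364, 0.1154]), array([91.4, 11.3]), 1.271, 211, array([0.4366, 0.1155]))
cam 626 0.12564779484920857 (array([0.4695, 0.2979]), array([46.6, 92. ]), 1.485, 626, array([0.4627, 0.2984]))
cellrim 161 0.08946319485584033 (array([ 0.4475, -0.0949]), array([50.8, 51.2]), 0.543, 161, array([ 0.4468, -0.0941]))
beaker 65 0.05859597137030692 (array([ 0.4946, -0.0108]), array([39.5, 38.8]), 0.024, 65, array([ 0.4975, -0.0102]))
cover 0.004916419829057614 (array([ 0.4584, -0.2809]), array([58. , 58.1]), 1.324, 425, array([ 0.4577, -0.2792]))
knob (array([ 0.4571, -0.2796]), array([17.2, 20.1]), 1.568, 54, array([ 0.4574, -0.2799]))
cell H [-0.00506971  0.00113528  0.06906272  0.09106751]
```

View pics/c1.png

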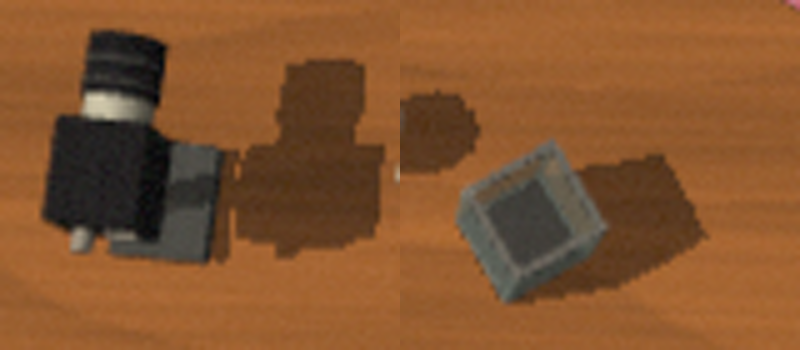

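Every measured size matches the spec (platform 90, frame 91×11, rim 51, cover 58), and lamp to jack is 203 mm. I'll check reach for all the poses, then do the cell.

```bash
cat >> h.py <<'E'
from plant import robot
LAMP=np.array([.6143,-.1053]);JACK=np.array([.6005,.0971])
U=(JACK-LAMP)/np.linalg.norm(JACK-LAMP);A=np.arctan2(U[1],U[0])   # line direction, lamp->jack
rot=lambda a:np.array([[np.cos(a),-np.sin(a)],[np.sin(a),np.cos(a)]])
def att(y): return [np.pi,0,(y+np.pi)%(2*np.pi)-np.pi]
def pick(p,y,z,up,op=1.,strength=30):
    robot.grip(op);robot.goto([*p,z+.09],att(y));robot.move_straight([*p,z],vel=.1)
    robot.grip(0,strength);s=robot.sense();print('gripped',round(s['opening'],3),s['gripper_force'],s['tcp_pos'].round(4) if hasattr(s['tcp_pos'],'round') else s['tcp_pos'])
    robot.move_straight([*p,up],vel=.12)
def place(p,y,z,up,op=1.,leave=.09,N=2.5):
    robot.move_straight([*p,up],vel=.15,attitude=att(y));robot.move_straight([*p,z+.008],vel=.1)
    robot.sleep(.3);c=robot.move_straight([*p,z-.004],vel=.015,contact_N=N)
    s=robot.sense();print('touch',c,np.round(s['tcp_pos'],4),np.round(s['wrist_force'],1),'t',s['t'])
    robot.grip(op);robot.move_straight([*p,z+leave],vel=.1)
E
python3 - <<'E'
from h import *
print(A)
for n,p,y,z,q,y2,z2 in(('cell',(.4475,-.0949),.543,.06,JACK,A-np.pi/2,.2),('cover',(.4577,-.2798),-.247,.02,JACK,A-np.pi/2,.25),
  ('diff',(.4365,.1154),1.271,.134,LAMP+.095*U,A-np.pi/2,.33),('cam',(.4485,.2997),-.086,.1,JACK+.162*U,A-np.pi,.15)):
  for k in(0,np.pi):
    r=[robot.inverse_kinematics([*a,h],att(b+k)) for a,b,h in((p,y,z),(p,y,z2),(q,y2,z2))]
    print(n,round(k,1),[None if x is None else round(float(x[6]),2) for x in r])
pick((.4475,-.0949),.543,.06,.2)
E
```

```text
1.6388727850528957
cell 0 [-0.17, -0.66, -1.43]
cell 3.1 [2.43, 2.37, 1.49]
cover 0 [-0.52, -1.03, -1.47]
cover 3.1 [2.27, 2.28, 1.49]
diff 0 [-0.47, -0.64, -1.3]
diff 3.1 [2.46, 2.49, 1.72]
cam 0 [-1.96, -2.03, 2.57]
cam 3.1 [0.82, 0.82, -0.24]
gripped 0.581 35.87979834526777 [ 0.4479 -0.0949  0.0604]
```

```bash
python3 - <<'E'
from h import *
place(JACK,A-np.pi/2,.12,.2,op=.85,leave=.12)
robot.move_straight([.50,-.12,.26],vel=.25)
f=robot.grab_frame('top');P=pts(f);H=P[...,2];m=np.zeros(H.shape,bool);m[90:160,250:315]=1
mm=m&(H>.14)&(H<.16);print('rim',rect(f,mm,.15),np.nanmedian(H[mm]),'want',A-np.pi/2)
a=f['image'][80:180,225:385,::-1];b=robot.grab_frame('side')['image'][110:210,300:460,::-1]
cv2.imwrite('pics/p1.png',np.hstack([cv2.resize(x,None,fx=2.5,fy=2.5) for x in(a,b)]))
E
```

```text
touch True [0.6005 0.097  0.1204] [-0.1  0.1  5.3] t 9.3083
rim (array([0.5989, 0.0959]), array([53.8, 49.8]), 0.041, 197, array([0.5974, 0.0961])) 0.1487779982206265 want 0.06807645825799913
```

View pics/p1.png

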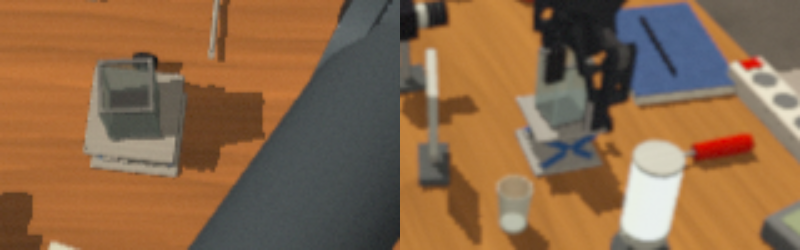

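The cell stands upright on the platform with its rim within 2 mm of the centre. The cover is next.

```bash
python3 - <<'E'
from h import *
pick((.4576,-.2798),-.247,.020,.25,op=.7)
f=robot.grab_frame('wrist');cv2.imwrite('pics/w1.png',f['image'][:,:,::-1])
place((.5998,.0966),A-np.pi/2,.170,.25,op=.6,leave=.09,N=1.5)
robot.move_straight([.45,.1,.30],vel=.25)
f=robot.grab_frame('top');P=pts(f);H=P[...,2];m=np.zeros(H.shape,bool);m[80:160,250:315]=1
mm=m&(H>.147)&(H<.163);print('cover',rect(f,mm,.155),np.nanmedian(H[mm]));mm=m&(H>.17)&(H<.19);print('knob',rect(f,mm,.18))
a=f['image'][80:180,225:385,::-1];b=robot.grab_frame('side')['image'][110:210,300:460,::-1]
cv2.imwrite('pics/p2.png',np.hstack([cv2.resize(x,None,fx=2.5,fy=2.5) for x in(a,b)]))
E
```

```text
gripped 0.215 29.406652450561523 [ 0.4579 -0.2799  0.0205]
touch True [0.5998 0.0966 0.1705] [-0.2 -1.   4. ] t 21.5583
cover (array([0.6011, 0.0852]), array([60.6, 36.7]), 0.083, 349, array([0.601 , 0.0825])) 0.15494519184404504
knob (array([0.5995, 0.094 ]), array([18.4, 11. ]), 0.038, 46, array([0.5998, 0.0941]))
```

View pics/p2.png

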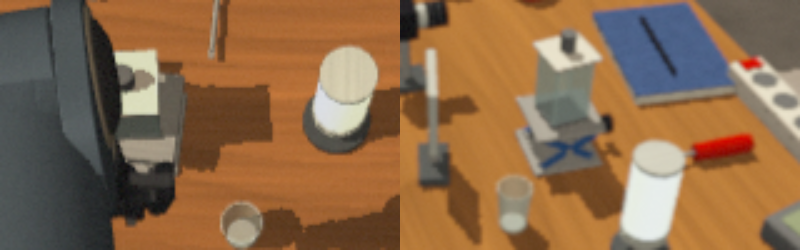

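The cover lies flat and square on the cell at the right height. The arm hides part of it in the top view, but the side view is clear. Next the diffuser.

```bash
python3 - <<'E'
from h import *
pick((.4365,.1154),1.271,.134,.335,op=.6,strength=40)
D=LAMP+.095*U
place(D,A-np.pi/2,.134,.335,op=.35,leave=.09)
robot.move_straight([.46,.2,.30],vel=.25)
f=robot.grab_frame('top');P=pts(f);H=P[...,2];m=np.zeros(H.shape,bool);m[70:160,300:345]=1
mm=m&(H>.138)&(H<.16);print('diff',rect(f,mm,.15),'want',D,A);
a=f['image'][60:200,165:405,::-1];b=robot.grab_frame('side')['image'][70:210,290:450,::-1]
cv2.imwrite('pics/p3.png',np.hstack([cv2.resize(x,None,fx=2,fy=2) for x in(a,b)]))
E
```

```text
gripped 0.108 39.83267784118652 [0.437  0.1155 0.1344]
touch True [ 0.6077 -0.0108  0.1344] [ 0.3 -0.1  4.6] t 33.2333
diff (array([ 0.6053, -0.0108]), array([94.1, 10. ]), 0.067, 177, array([ 0.6052, -0.0108])) want [ 0.60783773 -0.01052005] 1.6388727850528957
```

View pics/p3.png

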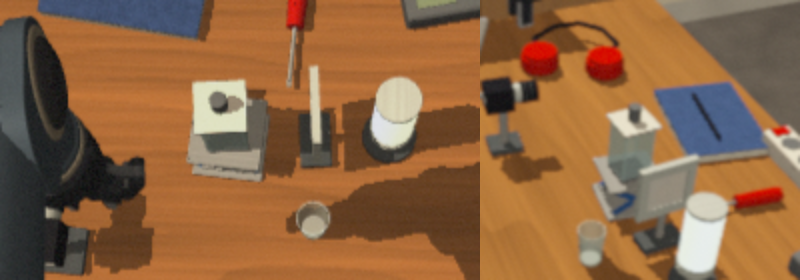

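Diffuser yaw is 0.067 (wanted 0.068), position within 2.5 mm, and it stands upright. I'll refine the camera's start pose from the saved depth.

```bash
python3 - <<'E'
from h import *
f=dict(np.load('pics/top0.npz'));P=pts(f);H=P[...,2]
m=np.zeros(H.shape,bool);m[145:205,165:225]=1
m&=(H>.105)&(H<.137);q=P[m]
(c,s,a)=cv2.minAreaRect((q[:,:2]*1000).astype(np.float32));print('all',c,s,np.radians(a))
# box part: along view axis, width profile and height
for lo in np.arange(.41,.53,.008):
    r=q[(q[:,0]>=lo)&(q[:,0]<lo+.008)]
    if len(r):print(round(lo,3),len(r),r[:,1].min().round(4),r[:,1].max().round(4),np.percentile(r[:,2],90).round(4))
E
```

```text
all (465.4608154296875, 299.20855712890625) (45.2722282409668, 101.89897918701172) 1.4758146865172206
0.41 6 0.3082 0.3149 0.1109
0.418 47 0.2815 0.3162 0.1262
0.426 83 0.2803 0.325 0.1291
0.434 70 0.2789 0.3231 0.1288
0.442 82 0.278 0.3231 0.1291
0.45 72 0.2782 0.3218 0.1291
0.458 71 0.2779 0.3219 0.1293
0.466 70 0.2775 0.3207 0.1292
0.474 44 0.2829 0.321 0.1243
0.482 51 0.2806 0.3153 0.1231
0.49 55 0.28 0.3143 0.1243
0.498 52 0.2787 0.312 0.1232
0.506 54 0.2785 0.3127 0.1236
0.514 10 0.2801 0.3092 0.1233
```

```bash
python3 - <<'E'
from h import *
pick((.4483,.3000),-.086+np.pi,.100,.150,op=1.,strength=45)
C=np.array([.5998,.0968])+.162*U
place(C,A,.100,.150,op=.9,leave=.12)
robot.goto([.45,-.3,.35],att(A))
f=robot.grab_frame('top');np.savez('pics/top5.npz',**f);P=pts(f);H=P[...,2]
def M(u0,u1,v0,v1,lo,hi):
    m=np.zeros(H.shape,bool);m[v0:v1,u0:u1]=1;return m&(H>lo)&(H<hi)
m=M(180,248,90,170,.105,.137);q=P[m]
print('cam',cv2.minAreaRect((q[:,:2]*1000).astype(np.float32)),'want centre',C-.021*U, 'yaw',A)
m=M(250,315,80,160,.147,.163);print('cover',rect(f,m,.155))
m=M(300,345,70,160,.138,.16);print('diff',rect(f,m,.15))
s=P[M(180,248,90,170,.105,.137)];print('lens front along line from cell centre mm',((s[:,:2]-[.5998,.0968])@U).min()*1000, 't',robot.sense()['t'])
a=f['image'][60:200,165:405,::-1];b=robot.grab_frame('side')['image'][70:210,290:450,::-1]
cv2.imwrite('pics/p4.png',np.hstack([cv2.resize(x,None,fx=2,fy=2) for x in(a,b)]))
E
```

```text
gripped 0.506 46.817577481269836 [0.4486 0.3006 0.1005]
touch True [0.5888 0.2585 0.1006] [-0.4 -0.1  5.8] t 43.8667
cam ((590.966064453125, 239.8805389404297), (46.136451721191406, 100.84292602539062), 6.128604888916016) want centre [0.59020863 0.2374734 ] yaw 1.6388727850528957
cover (array([0.6002, 0.0967]), array([60.7, 60. ]), 0.074, 615, array([0.5997, 0.0963]))
diff (array([ 0.6064, -0.0107]), array([91.7, 10. ]), 0.067, 176, array([ 0.6055, -0.0108]))
lens front along line from cell centre mm 92.78605999161938 t 47.8167
```

View pics/p4.png

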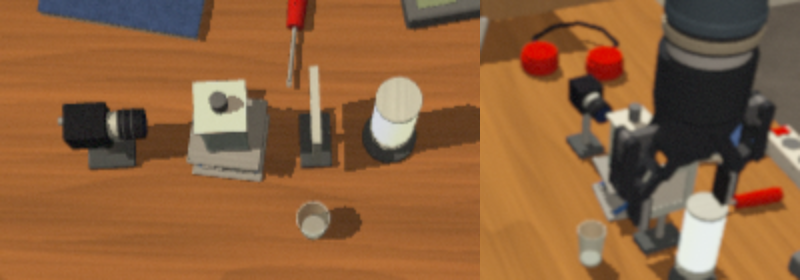

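Top view (2x crop): camera (100,125), cell with cover (220,105), diffuser (315,115) and lamp (395,115) are in line, and the beaker hasn't moved. I'll double-check the camera's yaw with box edges and the lens.

```bash
python3 - <<'E'
from h import *
f=dict(np.load('pics/top5.npz'));P=pts(f);H=P[...,2]
m=np.zeros(H.shape,bool);m[90:170,180:248]=1
print('box top',rect(f,m&(H>.1255)&(H<.135),.127))
q=P[m&(H>.105)&(H<.135)]
s=(q[:,:2]-[.5998,.0968])@U; n=(q[:,:2]-[.5998,.0968])@np.array([-U[1],U[0]])
for lo in range(90,200,8):
    k=(s*1000>=lo)&(s*1000<lo+8)
    if k.any():print(lo,k.sum(),(n[k].min()*1000).round(1),(n[k].max()*1000).round(1),((n[k].min()+n[k].max())*500).round(1))
E
```

```text
box top (array([0.5887, 0.2566]), array([44.4, 48.9]), 0.06, 289, array([0.5889, 0.2568]))
90 46 -18.4 17.2 -0.6
98 46 -16.5 16.0 -0.2
106 55 -18.7 17.3 -0.7
114 48 -14.2 18.6 2.2
122 41 -13.5 14.9 0.7
130 73 -20.9 21.2 0.2
138 74 -22.2 21.7 -0.3
146 68 -23.7 22.3 -0.7
154 75 -20.6 22.9 1.1
162 63 -20.5 22.3 0.9
170 78 -21.6 22.4 0.4
178 65 -21.4 21.9 0.2
186 6 -9.9 -5.6 -7.7
```

```bash
python3 -c "
from plant import robot
print(robot.close_job(),robot.sense()['t'])"
```

```text
the job is handed in; nothing more can be done
the job is handed in; nothing more can be done
```

The job is handed in after about 48 s: the covered cell stands on the jack, with lamp, diffuser, cell and camera in line to within about 3 mm, the lens about 68–70 mm from the glass, and the beaker left untouched.

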